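Clip the idler wheel onto its spindle

ROBOT

A 7-joint arm with a two-finger parallel gripper is mounted at the origin on the work surface. World frame = base frame: x ahead of the robot, y to its left, z up, the work surface at z = 0. Lengths are in m, angles in rad, forces in N, time in s.
With the tool pointing down it reaches from about 0.35 to 0.9 m from the base axis. Payload 7.2 kg.
Tool frame: the origin (TCP) lies where the fingers leave the gripper's body, on its centre line; the fingertips stand ahead of it and the grasp point (between the pads) lies 61 mm ahead of it (env.finger_overhang is the x of the fingertips in the tool frame, in m); x points along the fingers, y is the direction in which the jaws open and shut, and the axes are right-handed (so a half turn about x gives the same grasp; the last joint's range is limited). The gripper opens to 88 mm and grips with 3 to 60 N. Pads are 20 mm wide; open, the fingers measure 115 mm over their backs; the gripper's body (75 mm by 178 mm) begins 61 mm behind the grasp point.
Start: joints at [-1.385, 0.411, -0.013, 1.596, 0.006, 1.134, -0.082], TCP at [0.157, 0.605, 0.303] pointing down, gripper open.
Joint ranges: [-2.95, 2.95], [-0.29, 1.99], [-1.47, 1.44], [0.14, 2.54], [-1.03, 4.17], [0.13, 1.85], [-2.86, 2.86]. Speed limits (rad/s): [2.39, 2.39, 3.01, 3.01, 3.14, 3.14, 3.14].

INTERFACE

Orientations are given as a unit quaternion [x, y, z, w].
In Python, from plant import telemetry, get_image, env, find_in, outline_of, tip_of gives the robot as it stands.
- The arm moves only by the tool play_rows, never from a script. Its argument "targets" is text: rows parted by semicolons, each of 7 numbers parted by spaces: the shift along the world's x, y, z in cm, then the turn, a rotation vector about the world's x, y, z in degrees, then the opening in per cent of the stroke, from 0 (shut) to 100 (fully open). A call has 1 to 8 rows; each row shifts and turns the commanded pose from where the row before left it; what a row does not reach is not made up. A row lasts 1/12 s, in which the tool goes at most 41.7 mm and 7.16 degrees, less where a joint would pass 70% of its speed; a pose out of reach is approached as far as the arm can. A call is refused whole if a number of a shift passes 4.17 or a number of a turn 7.16, either way. A call with a gripper value outside its range is refused whole. The fingers move at their own pace and stop on an object; "squeeze" is the grip in N (left out, the last holds). Time passes only in rows, so rows that do not move let the fingers close. It gives the time, the measured TCP pose, the force and the opening at its end, in the units of the state.
- telemetry.sense(): the state, without advancing time (a new reading comes with each control period).
- get_image(name): name is "scene" or "top" or "wrist"; returns a dict with "img" (400x640x3 uint8, blue, green, red), "z_map" (400x640 float32, m along the optical axis (not along the pixel's ray), 0 where there is no reading), "fx", "fy", "cx", "cy" (pixels), "world_from_camera" (4x4, takes a point from camera to world coordinates). Camera axes: x right, y down, z forward; pixel columns grow to the right and rows downward; lengths in m; the calibration is good to about 2 mm. A picture is of the moment at which its call begins.
- env.hand_in(): hands the job in, once; it reports no verdict.
Trained networks look in the newest picture that a camera, given by its name, has taken for a name from the list of things; names that differ only in an ending like _2 or _b are one class to them, and where a whole thing is asked for, a point or a joint stands for the part that bears it (a point fixed in the world has none). Each returns a list of dicts, best first, with "score" (0 to 1); they miss things now and then, are a little off and sometimes report something else, mostly with a low value. They report only what shows in the picture. A call takes as long as a camera call. They do not tell look-alikes from the thing itself.
- find_in(camera, query): "bbox" ([centre column, centre row, width, height] in pixels, round what is visible of it).
- outline_of(camera, query): "mask" (400x640 bool, what is visible of it) and "bbox" ([centre column, centre row, width, height] in pixels, round what is visible of it).
- tip_of(camera, query): "uv" ([column, row] in pixels: a listed point, or the origin of a listed thing).
The state is a dict: "time_s": time; "joint_positions": joint angles; "joint_vel": joint speeds; "joint_torque": joint torques, N m; "tcp_pos": TCP position; "orientation": TCP orientation; "wrist_force": force on the tool from outside, world axes, zero at the start; "moment": the same for the moment, N m; "grip_width": finger opening in m.
Only numpy, scipy, OpenCV 4.12 (cv2) and the standard library are available. Lean on these libraries where they do the work, as an engineer would, in place of code of your own. Each camera call takes 0.05 s, during which the arm holds its last target.

TASK

Take the spring clip out of the blue tray by its orange tab and press it sideways, open end first and lying flat, into the spindle groove just above the wheel in the vise until it snaps fully home around the spindle; then let go of it. Feel for the groove and press with no more than about 25 N, since the wheel and clip must not be forced, and leave the other tools and parts where they are.

Things in the scene. Friction and masses are not known exactly. Their poses are not given: they have to be found in the camera images.
- clip: Dark steel spring clip: flat C-shaped plate 6 mm thick with an upright orange tab at its back; it starts flat in the tray. Origin: underside, at the centre of the C (where the spindle axis ends up); x points out of the open mouth, z up. Plate from x = -48 to +13 mm, at most 44 mm wide. About 60 g.
- clip_tab (a point): Middle of the top of the clip's orange plastic tab, 42 mm above the clip's underside, 40 mm behind the C's centre; axes as clip. The tab is 12 mm (x) by 16 mm (y) and stands 36 mm up from the plate: grip it across the 16 mm, fingertips just above the plate.
- clip_mouth (a point): Midway between the clip's two sprung arms' round noses (4.5 mm radius, centres 8 mm ahead of the C's centre and 12 mm to each side; gap 15.4 mm), half way up the plate. Pushed on the 20 mm groove floor, they spread from about 16 mm short of home; the push rises to some 6 to 12 N, drops off or turns to a pull as they pass the middle 8 mm short of home, then the clip stops hard. Plate and spindle are oiled.
- clip_bore (a point): Centre of the clip's C, half way up the plate (3 mm above clip's origin); axes as clip.
- vise: Dark grey bench vise fixed to the bench, 0.17 m long (x), 0.12 m wide, jaws 100 mm high, screw handle low on its -x side. Origin on the spindle axis at bench level, z up. It holds an upright spindle with an idler wheel: 90 mm diameter, 30 mm thick, black tyre, flat green and brass top face. The clip may go on from any side.
- spindle_axis (a point): On the spindle axis 142 mm above the bench, axes as vise. The wheel's top face is 0 to 20 mm above this point, differs each time and is not measured. Right above that face is the groove: floor 20 mm diameter, 8 mm high; above it the spindle's 32 mm end rises 22 mm. A clip lying flat on the wheel's face is level with the groove, 2 mm to spare above. Wheel and spindle stay put.
- tray: Blue open parts tray fixed to the bench, 220 x 170 mm, walls 20 mm high and 4 mm thick, inner floor 4 mm above the bench. Origin: centre of its underside. The clip lies near its middle.
- hammer: workshop hammer lying on the bench, bystander with its handle towards its -x; leave it in place
- driver: wood-handled screwdriver lying on the bench, bystander with its handle towards its -x; leave it in place
- oil: grey oil bottle, 64 mm wide, 150 mm tall, bystander; leave it in place. Origin: centre of its underside
- jar: amber jar with a steel cap, 70 mm wide, 85 mm tall, bystander; leave it in place. Origin: centre of its underside
- tin: open steel cup, 80 mm wide, 90 mm tall, bystander; leave it in place. Origin: centre of its underside
- washer: bright steel washer, 38 mm wide, 6 mm high, lying in the tray near its far edge, bystander; leave it in place. Origin: centre of its underside
- bush: brass bush, 32 mm wide, 22 mm high, standing in the tray near its far edge, bystander; leave it in place. Origin: centre of its underside
Not all that is in view belongs to the job. Leave any yellow look-alike of the clip alone.

How it is judged:
By the outcome, as a careful person would: the job done as asked, in the order asked, and still so for the second after the job is handed in, with the robot touching nothing.
It also fails if it takes over 58 s, if anything falls off the work surface, if the arm or the gripper's body presses on something with over 40 N, if the wrist force passes 120 N, or if a joint passes its speed limit or range.

## Working session

There is one attempt and no reset: what is moved stays moved. The work goes in short steps, Python scripts to look and compute and a tool call to move; the robot and the scene stay as the last step left them, time stands still between calls to the robot, and variables do not carry over. Pictures are saved under pics/ and viewed, and the job is handed in when it is done.

Besides the shell and the picture viewer there is one more tool, called after "Call:" by a JSON object that holds its "name" and its "arguments". play_rows: Moves the arm, as the interface text tells. Its arguments: {"type":"object","properties":{"targets":{"type":"string"},"squeeze":{"type":"number"}},"required":["targets"]}

```bash
ls; mkdir -p pics; python3 - <<'E'
from plant import telemetry,get_image,env,find_in,outline_of,tip_of
import cv2
s=telemetry.sense()
print(s['time_s'],s['tcp_pos'],s['orientation'],s['wrist_force'],s['grip_width'],env.finger_overhang)
for n in ['scene','top','wrist']:
    r=get_image(n); cv2.imwrite(f'pics/{n}0.png',r['img'])
E
```

```text
pics
0.0 [0.15682265 0.60462351 0.30182398] [ 0.08890157  0.70146374 -0.09000203  0.70138774] [-0.77639407 -0.43626206 -0.53877658] 0.08791547218716775 0.08
```

View pics/scene0.png

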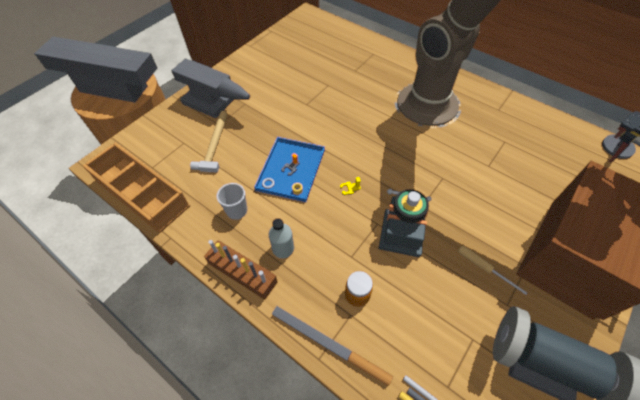

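View pics/top0.png

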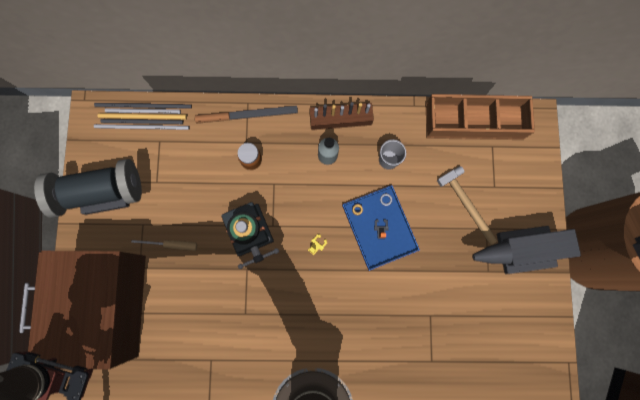

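View pics/wrist0.png

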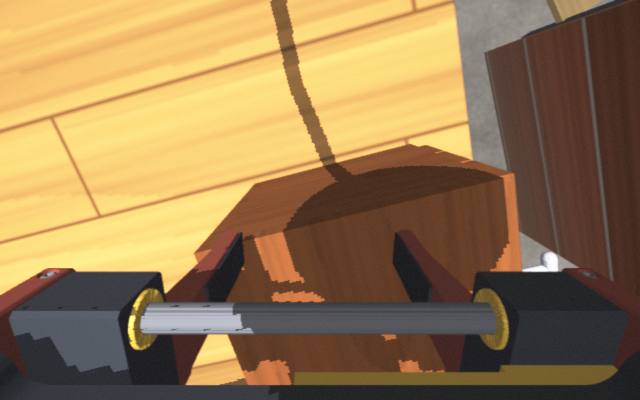

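The scene view shows the blue tray at (290,170) with the dark clip and its orange tab at (293,160). The yellow look-alike lies on the bench at (351,186) and the wheel in the vise is at (411,205). In the top view these are the clip at (381,229), the yellow one at (318,245) and the wheel at (242,227). Next I'll measure them.

```bash
cat > h.py <<'E'
from plant import telemetry,get_image,env,find_in,outline_of,tip_of
import cv2,numpy as np
from scipy.spatial.transform import Rotation as R
def cloud(r):
    z=r['z_map'];v,u=np.mgrid[:400,:640]
    p=np.stack([(u-r['cx'])/r['fx']*z,(v-r['cy'])/r['fy']*z,z],-1)
    T=r['world_from_camera'];w=p@T[:3,:3].T+T[:3,3];w[z==0]=np.nan;return w
def at_z(r,uv,zw):
    T=r['world_from_camera'];d=T[:3,:3]@np.array([(uv[0]-r['cx'])/r['fx'],(uv[1]-r['cy'])/r['fy'],1]);o=T[:3,3]
    return o+d*(zw-o[2])/d[2]
E
python3 - <<'E'
from h import *
np.set_printoptions(precision=4,suppress=True)
for n in ['scene','top']:
    r=get_image(n);W=cloud(r);print(n,r['fx'],r['world_from_camera'][:3,3])
    for q,z in [('clip_tab',.046),('clip_bore',.007),('clip_mouth',.007),('clip',.004),('spindle_axis',.142),('vise',0),('tray',0)]:
        for t in tip_of(n,q)[:3]:
            print(q,round(t['score'],2),np.round(t['uv'],1),at_z(r,t['uv'],z))
    u,v=(381,229) if n=='top' else (293,162)
    k=10 if n=='top' else 10
    c=r['img'][v-30:v+30,u-40:u+40];cv2.imwrite(f'pics/{n}_crop.png',cv2.resize(c,None,fx=k,fy=k,interpolation=cv2.INTER_NEAREST))
    u,v=(245,230) if n=='top' else (408,210)
    c=r['img'][v-30:v+30,u-40:u+40];cv2.imwrite(f'pics/{n}_vise.png',cv2.resize(c,None,fx=k,fy=k,interpolation=cv2.INTER_NEAREST))
    # wheel heights
    m=W[...,2]; 
    sel=W[v-25:v+25,u-25:u+25].reshape(-1,3); sel=sel[sel[:,2]>.12]
    h,e=np.histogram(sel[:,2],bins=np.arange(.12,.22,.003)); print(list(zip(np.round(e,3),h)))
    b=sel[sel[:,2]>.17]; print('top',np.nanmedian(b,0),b.min(0),b.max(0))
E
```

```text
scene 375.5725612690026 [1.0768 0.3481 0.976 ]
clip_tab 0.69 [358.5 178.4] [0.4698 0.0104 0.046 ]
clip_tab 0.63 [287.4 174.6] [ 0.5908 -0.1733  0.046 ]
clip_bore 0.72 [285.1 166.2] [ 0.5488 -0.2236  0.007 ]
clip_bore 0.63 [347.  188.7] [ 0.4994 -0.0098  0.007 ]
clip_mouth 0.56 [339.3 188.9] [ 0.5146 -0.0286  0.007 ]
clip_mouth 0.52 [288.  173.2] [ 0.565  -0.1973  0.007 ]
clip 0.69 [345.1 189.4] [ 0.5034 -0.0141  0.004 ]
clip 0.6 [289.8 172. ] [ 0.5561 -0.1975  0.004 ]
spindle_axis 0.86 [412.5 205.6] [0.5199 0.2085 0.142 ]
vise 0.65 [400.6 233.1] [0.5295 0.2051 0.    ]
vise 0.21 [414.3 204.8] [0.4192 0.1877 0.    ]
tray 0.24 [235.4 208. ] [ 0.7607 -0.2429  0.    ]
[(np.float64(0.12), np.int64(0)), (np.float64(0.123), np.int64(2)), (np.float64(0.126), np.int64(8)), (np.float64(0.129), np.int64(18)), (np.float64(0.132), np.int64(18)), (np.float64(0.135), np.int64(25)), (np.float64(0.138), np.int64(23)), (np.float64(0.141), np.int64(16)), (np.float64(0.144), np.int64(24)), (np.float64(0.147), np.int64(20)), (np.float64(0.15), np.int64(49)), (np.float64(0.153), np.int64(284)), (np.float64
[... 1909 characters left out ...]
 np.int64(3)), (np.float64(0.165), np.int64(3)), (np.float64(0.168), np.int64(1)), (np.float64(0.171), np.int64(4)), (np.float64(0.174), np.int64(1)), (np.float64(0.177), np.int64(5)), (np.float64(0.18), np.int64(30)), (np.float64(0.183), np.int64(44)), (np.float64(0.186), np.int64(27)), (np.float64(0.189), np.int64(2)), (np.float64(0.192), np.int64(0)), (np.float64(0.195), np.int64(0)), (np.float64(0.198), np.int64(0)), (np.float64(0.201), np.int64(0)), (np.float64(0.204), np.int64(0)), (np.float64(0.207), np.int64(0)), (np.float64(0.21), np.int64(0)), (np.float64(0.213), np.int64(0)), (np.float64(0.216), np.int64(0))]
top [0.5206 0.2008 0.184 ] [0.5064 0.1864 0.1702] [0.5375 0.2181 0.19  ]
```

```bash
python3 -c "
import cv2,numpy as np
a=cv2.imread('pics/top_crop.png');b=cv2.imread('pics/scene_crop.png');cv2.imwrite('pics/c2.png',cv2.resize(np.hstack([a,b]),(800,300)))
a=cv2.imread('pics/top_vise.png');b=cv2.imread('pics/scene_vise.png');cv2.imwrite('pics/v2.png',cv2.resize(np.hstack([a,b]),(800,300)))"
```

```text
(no output)
```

View pics/c2.png

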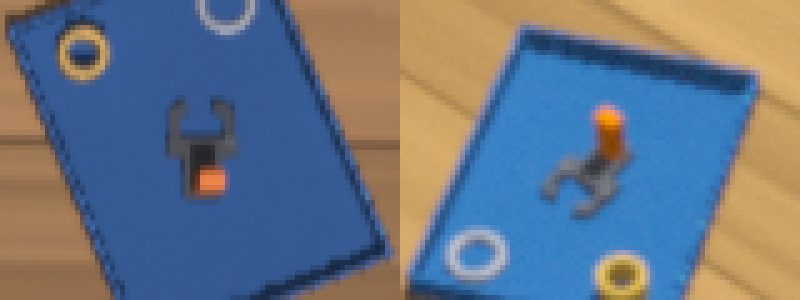

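View pics/v2.png

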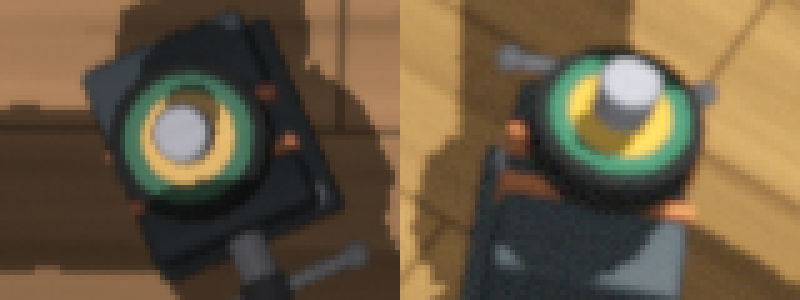

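The clip shows in the top crop with its mouth pointing up the picture (world +x), its tab at (382,235), dark steel with an orange tab and lying in the blue tray. The other candidate, at (318,245), is yellow and on the bench, so it is the decoy. The wheel face is at about z 0.155 and the spindle top at 0.185, which agrees with the 30 mm given.

```bash
python3 - <<'E'
from h import *
np.set_printoptions(precision=4,suppress=True)
s=telemetry.sense();M=R.from_quat(s['orientation']).as_matrix();print(M)
for sg in (1,-1):
    D=np.array([[0,0,-1],[0,1*sg,0],[-1,0,0]],float).T; D=np.stack([[0,0,-1],[0,sg,0],np.cross([0,0,-1],[0,sg,0])],1)
    print(sg,np.degrees(R.from_matrix(D@M.T).as_rotvec()))
r=get_image('top');W=cloud(r)
print(np.nanmax(W[240:330,0:145,2]), np.nanmax(W[330:,0:100,2]))
im=r['img'].astype(int);m=np.zeros((400,640),bool);m[200:260,360:410]=1
o=m&(im[...,2]>180)&(im[...,0]<120)&(im[...,1]<150);print(o.sum(),W[o])
E
```

```text
[[-0.      0.2511  0.968 ]
 [-0.      0.968  -0.2511]
 [-1.     -0.      0.    ]]
1 [ 0.0026 -0.     14.5434]
-1 [  -0.       -0.0038 -165.4566]
0.21109538312905296 0.6450332889715392
19 [[ 0.6054 -0.1414  0.0257]
 [ 0.5226 -0.2056  0.0483]
 [ 0.5228 -0.2089  0.047 ]
 [ 0.5238 -0.2133  0.0378]
 [ 0.5194 -0.2024  0.0494]
 [ 0.5197 -0.2057  0.0476]
 [ 0.5194 -0.2083  0.0505]
 [ 0.52   -0.2121  0.0454]
 [ 0.5195 -0.2144  0.0501]
 [ 0.5166 -0.2026  0.0476]
 [ 0.5171 -0.2064  0.0424]
 [ 0.5166 -0.2086  0.0484]
 [ 0.5172 -0.2125  0.0427]
 [ 0.5171 -0.2154  0.044 ]
 [ 0.5134 -0.2024  0.0486]
 [ 0.5143 -0.2067  0.0404]
 [ 0.5141 -0.2094  0.0425]
 [ 0.5133 -0.2111  0.0514]
 [ 0.5141 -0.2154  0.0436]]
```

Call:
{"name": "play_rows", "arguments": {"targets": "0 0 2 0 0 0 100;0.5 -2 1 0 0 2.5 100;1.6 -3.6 0 0 0 3 100;1.6 -3.6 0 0 0 3 100;1.6 -3.6 0 0 0 3 100;1.6 -3.6 0 0 0 3 100;1.6 -3.6 0 0 0 0 100;1.6 -3.6 0 0 0 0 100"}}

```text
time_s: 1.67
tcp_pos: [0.2584, 0.3671, 0.3328]
orientation: [0.0, 0.707, 0.0, 0.707]
wrist_force: [1.0, -0.0, 0.4]
grip_width: 0.0872
```

Call:
{"name": "play_rows", "arguments": {"targets": "1.6 -3.6 0 0 0 0 100;1.6 -3.6 0 0 0 0 100;1.6 -3.6 0 0 0 0 100;1.6 -3.6 0 0 0 0 100;1.6 -3.6 0 0 0 0 100;1.6 -3.6 0 0 0 0 100;1.6 -3.6 0 0 0 0 100;1.6 -3.6 0 0 0 0 100"}}

```text
time_s: 2.33
tcp_pos: [0.3862, 0.079, 0.3331]
orientation: [0.001, 0.707, 0.0, 0.707]
wrist_force: [1.7, 0.8, 0.5]
grip_width: 0.0879
```

Call:
{"name": "play_rows", "arguments": {"targets": "1.6 -3.6 0 0 0 0 100;1.6 -3.6 0 0 0 0 100;1.6 -3.6 0 0 0 0 100;1.6 -3.6 0 0 0 0 100;1.6 -3.6 -1.5 0 0 0 100;1.6 -3.6 -1.5 0 0 0 100;1.6 -3.6 -1.5 0 0 0 100;0.8 -2.5 -1.5 0 0 0 100"}}

```text
time_s: 3.0
tcp_pos: [0.5066, -0.1979, 0.2727]
orientation: [-0.0, 0.707, -0.001, 0.708]
wrist_force: [-0.7, 0.4, -0.1]
grip_width: 0.0877
```

```bash
python3 - <<'E'
from h import *
np.set_printoptions(precision=4,suppress=True)
r=get_image('wrist');cv2.imwrite('pics/w1.png',r['img'])
print(telemetry.sense()['tcp_pos'])
for q,z in [('clip_tab',.046),('clip_bore',.007),('clip_mouth',.007)]:
    for t in tip_of('wrist',q)[:2]: print(q,round(t['score'],2),np.round(t['uv'],1),at_z(r,t['uv'],z))
E
```

```text
[ 0.5056 -0.2014  0.2701]
clip_tab 0.96 [516.8 151.2] [0.4704 0.0024 0.046 ]
clip_tab 0.64 [312.4 219.6] [ 0.5438 -0.2047  0.046 ]
clip_bore 0.73 [312.2 218.9] [ 0.5574 -0.2058  0.007 ]
clip_bore 0.72 [468.  175.7] [ 0.504  -0.0238  0.007 ]
clip_mouth 0.73 [467.9 177.5] [ 0.5062 -0.0236  0.007 ]
clip_mouth 0.62 [308.5 226.8] [ 0.5677 -0.2104  0.007 ]
```

View pics/w1.png

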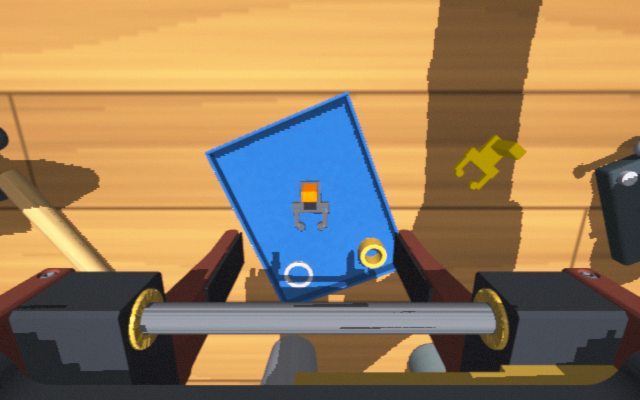

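```bash
python3 - <<'E'
from h import *
np.set_printoptions(precision=4,suppress=True)
r=get_image('wrist');W=cloud(r)
c=r['img'][170:240,265:360];cv2.imwrite('pics/w1c.png',cv2.resize(c,None,fx=8,fy=8,interpolation=cv2.INTER_NEAREST))
im=r['img'].astype(int);m=np.zeros((400,640),bool);m[170:240,265:360]=1
notblue=m&(im[...,0]-im[...,2]<40)
# top of tab
hi=m&(W[...,2]>.036)&notblue; p=W[hi];print('tab',hi.sum(),np.median(p,0),p.min(0),p.max(0))
pl=notblue&(W[...,2]<.02)
ys,xs=np.nonzero(pl); P=np.array([at_z(r,(x,y),.010) for x,y in zip(xs,ys)])
P=P[P[:,0]>.535]
print(len(P),P.min(0),P.max(0))
for lo in np.arange(.53,.59,.004):
    q=P[(P[:,0]>=lo)&(P[:,0]<lo+.004)]
    if len(q): print(round(lo,3),len(q),q[:,1].min(),q[:,1].max(),(q[:,1].min()+q[:,1].max())/2)
for n in ('clip_tab','clip_mouth','clip_bore'):
    pass
E
```

```text
tab 180 [ 0.5167 -0.2083  0.0443] [ 0.5118 -0.2161  0.0361] [ 0.5236 -0.2008  0.0467]
511 [ 0.5361 -0.2292  0.01  ] [ 0.5695 -0.1873  0.01  ]
0.534 72 -0.2289688552685534 -0.1872937954727863 -0.20813132537066986
0.538 107 -0.2290780138329051 -0.1872809208268274 -0.20817946732986625
0.542 107 -0.2291878135542323 -0.18726797056192446 -0.20822789205807837
0.546 61 -0.22922455691797522 -0.1872636368874852 -0.2082440969027302
0.55 23 -0.22703453137397778 -0.18964934374610298 -0.20834193756004038
0.554 23 -0.22713935577689193 -0.18964328964731406 -0.20839132271210298
0.558 38 -0.22603162802302618 -0.18963719953151073 -0.20783441377726847
0.562 51 -0.22613408564098378 -0.18963107307632573 -0.20788257935865476
0.566 29 -0.22373236611318945 -0.19206492824871702 -0.20789864718095324
```

View pics/w1c.png

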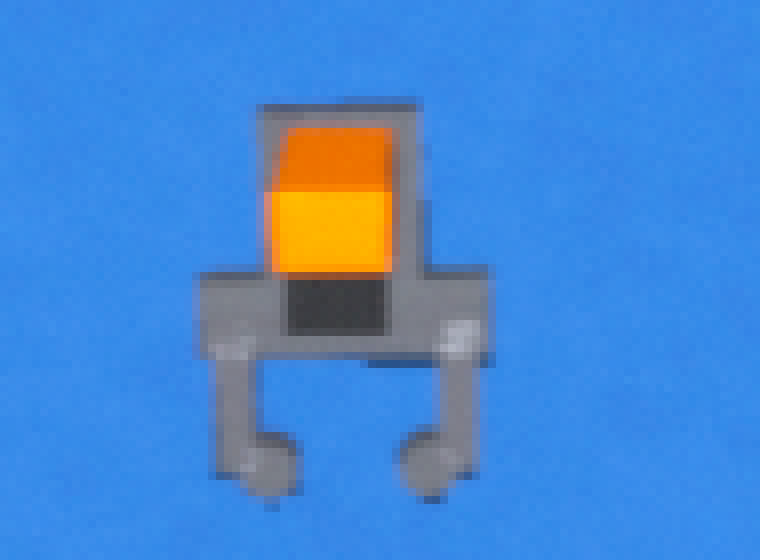

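The orange tab's top centre is at (0.517,-0.208), z about 0.045. The clip points along +x with a yaw of about 0°, and at 42 mm wide its size fits. Descending.

Call:
{"name": "play_rows", "arguments": {"targets": "1.17 -0.69 -1 0 0 0 60;0 0 -3.5 0 0 0 60;0 0 -3.5 0 0 0 60;0 0 -3.0 0 0 0 60;0 0 -2 0 0 0 60;0 0 -1 0 0 0 60;0 0 0 0 0 0 60"}}

```text
time_s: 3.83
tcp_pos: [0.5167, -0.1998, 0.1322]
orientation: [0.0, 0.708, 0.001, 0.706]
wrist_force: [-0.1, -0.2, -0.0]
grip_width: 0.0528
```

```bash
python3 - <<'E'
from h import *
s=telemetry.sense();print(s['tcp_pos'],s['orientation'],s['wrist_force'])
r=get_image('wrist');cv2.imwrite('pics/w2.png',r['img'])
E
```

```text
[ 0.51671176 -0.1998312   0.13222516] [1.23309181e-05 7.07780479e-01 9.66799866e-04 7.06431779e-01] [-0.10904955 -0.18234058 -0.0059884 ]
```

View pics/w2.png

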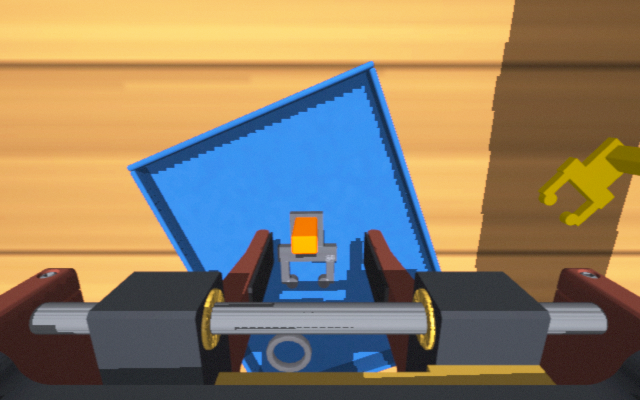

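Call:
{"name": "play_rows", "arguments": {"targets": "0 -0.85 0 0 0 0 60;0 0 0 0 0 0 60;0 0 0 0 0 0 60"}}

```text
time_s: 4.13
tcp_pos: [0.5178, -0.2111, 0.1348]
orientation: [0.0, 0.706, -0.001, 0.708]
wrist_force: [-0.2, 0.0, 0.0]
grip_width: 0.0531
```

```bash
python3 - <<'E'
from h import *
np.set_printoptions(precision=4,suppress=True)
s=telemetry.sense();print(s['tcp_pos'],R.from_quat(s['orientation']).as_matrix())
r=get_image('wrist');W=cloud(r);cv2.imwrite('pics/w3.png',r['img'])
im=r['img'].astype(int);m=np.zeros((400,640),bool);m[190:275,270:360]=1
o=m&(im[...,2]>200)&(im[...,0]<90)&(W[...,2]>.042);p=W[o];print(o.sum(),np.median(p,0),p.min(0),p.max(0))
print(telemetry.sense()['tcp_pos'])
# finger inner pads at depth
for row in (265,):
    for c in range(240,400,4): print(c,W[row,c])
E
```

```text
[ 0.5178 -0.2111  0.1348] [[ 0.0028  0.0016  1.    ]
 [-0.0007  1.     -0.0016]
 [-1.     -0.0007  0.0028]]
478 [ 0.5172 -0.2083  0.0446] [ 0.5115 -0.2158  0.042 ] [ 0.5242 -0.2009  0.0461]
[ 0.5176 -0.2107  0.1345]
240 [ 0.5069 -0.2461  0.0943]
244 [ 0.5064 -0.2441  0.0953]
248 [ 0.5059 -0.2421  0.0961]
252 [ 0.5069 -0.2408  0.0943]
256 [ 0.5068 -0.239   0.0944]
260 [ 0.5082 -0.2377  0.092 ]
264 [ 0.5126 -0.2375  0.084 ]
268 [ 0.5179 -0.2373  0.0745]
272 [ 0.5253 -0.2376  0.061 ]
276 [ 0.5575 -0.2444  0.0028]
280 [ 0.5581 -0.2415  0.0018]
284 [ 0.5576 -0.2382  0.0027]
288 [ 0.558  -0.2351  0.002 ]
292 [ 0.5577 -0.2319  0.0026]
296 [ 0.5575 -0.2288  0.0028]
300 [ 0.5538 -0.2252  0.0096]
304 [ 0.554  -0.2222  0.0092]
308 [ 0.5574 -0.2194  0.003 ]
312 [ 0.5576 -0.2162  0.0027]
316 [ 0.5575 -0.2131  0.0029]
320 [ 0.5573 -0.21    0.0033]
324 [ 0.5583 -0.2068  0.0015]
328 [ 0.5579 -0.2037  0.0022]
332 [ 0.5575 -0.2006  0.003 ]
336 [ 0.5574 -0.1975  0.0031]
340 [ 0.5575 -0.1943  0.0031]
344 [ 0.5539 -0.1918  0.0095]
348 [ 0.5547 -0.1886  0.0081]
352 [ 0.5575 -0.1849  0.003 ]
356 [ 0.5575 -0.1818  0.003 ]
360 [ 0.5575 -0.1787  0.003 ]
364 [ 0.5269 -0.1848  0.0582]
368 [ 0.5199 -0.1848  0.0711]
372 [ 0.5135 -0.185   0.0826]
376 [ 0.5086 -0.1849  0.0915]
380 [ 0.5074 -0.1835  0.0936]
384 [ 0.5067 -0.182   0.0948]
388 [ 0.5067 -0.1803  0.0949]
392 [ 0.5059 -0.1789  0.0962]
396 [ 0.5066 -0.1768  0.095 ]
```

View pics/w3.png

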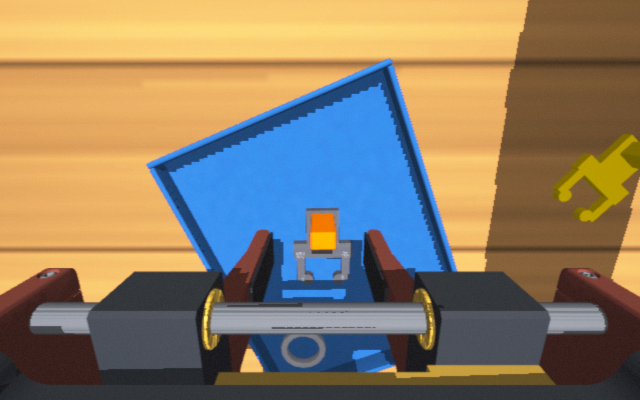

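Call:
{"name": "play_rows", "arguments": {"targets": "0 0.3 -1.5 0 0 0 60;0 0 -1.3 0 0 0 60;0 0 -0.9 0 0 0 60;0 0 -0.2 0 0 0 60;0 0 0 0 0 0 60;0 0 0 0 0 0 60"}}

```text
time_s: 4.68
tcp_pos: [0.517, -0.2075, 0.0942]
orientation: [0.0, 0.707, -0.0, 0.707]
wrist_force: [0.6, -0.7, -0.1]
grip_width: 0.0531
```

```bash
python3 - <<'E'
from h import *
np.set_printoptions(precision=4,suppress=True)
s=telemetry.sense();print(s['tcp_pos'],s['wrist_force'])
r=get_image('wrist');W=cloud(r);cv2.imwrite('pics/w4.png',r['img'])
print(telemetry.sense()['tcp_pos'])
E
```

```text
[ 0.517  -0.2075  0.0942] [ 0.5553 -0.6536 -0.0515]
[ 0.5172 -0.2075  0.0945]
```

View pics/w4.png

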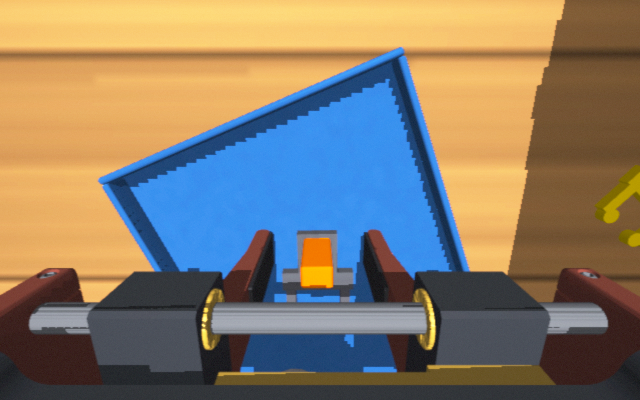

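Call:
{"name": "play_rows", "arguments": {"targets": "0 -0.05 -0.2 0 0 0 60;0 0 0 0 0 0 0;0 0 0 0 0 0 0;0 0 0 0 0 0 0;0 0 0 0 0 0 0;0 0 0 0 0 0 0;0 0 0 0 0 0 0;0 0 0 0 0 0 0", "squeeze": 50}}

```text
time_s: 5.4
tcp_pos: [0.5171, -0.2077, 0.0922]
orientation: [0.0, 0.707, -0.0, 0.707]
wrist_force: [0.3, -0.3, 0.2]
grip_width: 0.0156
```

Gripped at 15.6 mm opening. Next I'll lift and carry it.

Call:
{"name": "play_rows", "arguments": {"targets": "0 0 1 0 0 0 0;0 0 2.5 0 0 0 0;-0.4 0 3.5 0 0 0 0;-0.6 1 4 0 0 0 0;-0.7 2.5 4 0 0 0 0;-0.7 3 3 0 0 0 0;-0.7 3 2 0 0 0 0;-0.7 3 0 0 0 0 0"}}

```text
time_s: 6.07
tcp_pos: [0.4811, -0.0867, 0.2906]
orientation: [0.001, 0.705, -0.001, 0.709]
wrist_force: [1.6, 0.1, -0.9]
grip_width: 0.016
```

Call:
{"name": "play_rows", "arguments": {"targets": "-0.7 3 0 0 0 0 0;-0.7 3 0 0 0 0 0;-0.7 3 0 0 0 0 0;-0.7 3 0 0 0 0 0;-0.7 3 0 0 0 0 0;-0.7 3 0 0 0 0 0;-0.2 3 0 0 0 0 0;0 2 0 0 0 0 0"}}

```text
time_s: 6.73
tcp_pos: [0.4351, 0.1458, 0.2868]
orientation: [-0.0, 0.707, 0.001, 0.707]
wrist_force: [0.9, 0.5, -0.7]
grip_width: 0.0157
```

Call:
{"name": "play_rows", "arguments": {"targets": "0 3 0 0 0 0 0;0 2.5 0 0 0 0 0;0 1.7 0 0 0 0 0;0 0 0 0 0 0 0;0 0 0 0 0 0 0"}}

```text
time_s: 7.15
tcp_pos: [0.4359, 0.2155, 0.2864]
orientation: [-0.0, 0.707, 0.0, 0.707]
wrist_force: [-0.2, -0.7, -0.1]
grip_width: 0.0159
```

```bash
python3 - <<'E'
from h import *
np.set_printoptions(precision=4,suppress=True)
s=telemetry.sense();print(s['time_s'],s['tcp_pos'],s['orientation'],s['wrist_force'],s['grip_width'])
for n in ('wrist','scene','top'):
    r=get_image(n);W=cloud(r);cv2.imwrite(f'pics/{n}5.png',r['img'])
    for q,z in [('spindle_axis',.142),('clip_mouth',.2),('clip_bore',.2)]:
        for t in tip_of(n,q)[:2]: print(n,q,round(t['score'],2),np.round(t['uv'],1),at_z(r,t['uv'],z))
E
```

```text
7.15 [0.4359 0.2155 0.2864] [-0.0004  0.7071  0.0001  0.7071] [-0.1874 -0.703  -0.094 ] 0.015896495924485197
wrist spindle_axis 0.84 [302.9 307.8] [0.5235 0.2021 0.142 ]
wrist clip_bore 0.93 [136.8 225.3] [0.4242 0.1081 0.2   ]
wrist clip_bore 0.61 [318.9 302.5] [0.477  0.2158 0.2   ]
scene spindle_axis 0.82 [413.8 205.4] [0.5173 0.2109 0.142 ]
scene spindle_axis 0.61 [401.4 229.1] [0.598  0.2216 0.142 ]
scene clip_mouth 0.69 [341.8 188. ] [0.6205 0.0498 0.2   ]
scene clip_mouth 0.63 [424.1 185.2] [0.4875 0.2107 0.2   ]
scene clip_bore 0.67 [427.6 182.1] [0.4736 0.213  0.2   ]
scene clip_bore 0.51 [347.2 184.7] [0.604  0.0547 0.2   ]
top spindle_axis 0.65 [241.5 227.4] [0.524 0.206 0.142]
top clip_mouth 0.63 [320.1 237.9] [ 0.4915 -0.0151  0.2   ]
top clip_bore 0.44 [320.4 235.1] [ 0.4991 -0.0158  0.2   ]
top clip_bore 0.42 [327.5 154.5] [ 0.7241 -0.0334  0.2   ]
```

View pics/wrist5.png

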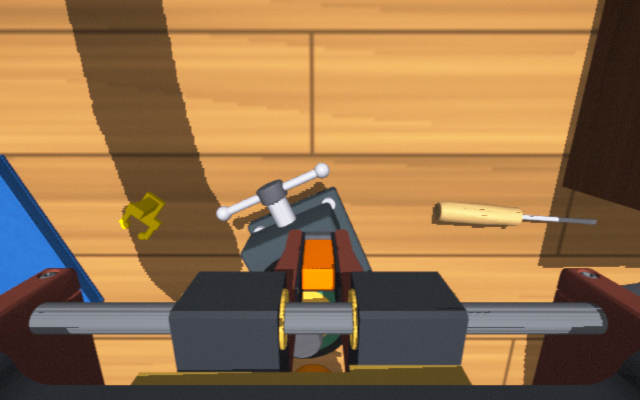

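View pics/scene5.png

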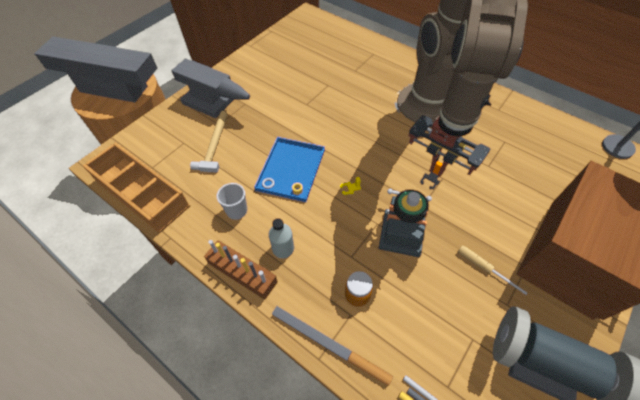

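The wrist view shows the spindle at (305,345), partly hidden by the gripper. I'll move on over it, high up, so the wrist camera can measure it, since that camera agreed with the tool telemetry.

Call:
{"name": "play_rows", "arguments": {"targets": "0 -0.2 2.5 0 0 0 0;2 -0.2 2.5 0 0 0 0;3 -0.2 0 0 0 0 0;3 -0.2 0 0 0 0 0;3 -0.2 0 0 0 0 0;2 0 0 0 0 0 0;0 0 0 0 0 0 0;0 0 0 0 0 0 0"}}

```text
time_s: 8.42
tcp_pos: [0.5666, 0.2048, 0.3354]
orientation: [0.0, 0.707, -0.001, 0.707]
wrist_force: [0.1, -0.3, -2.0]
grip_width: 0.0157
```

```bash
python3 - <<'E'
from h import *
np.set_printoptions(precision=4,suppress=True)
s=telemetry.sense();print(s['time_s'],s['tcp_pos'],s['orientation'])
n='wrist'
r=get_image(n);W=cloud(r);cv2.imwrite(f'pics/{n}6.png',r['img'])
print(telemetry.sense()['tcp_pos'])
for t in tip_of(n,'spindle_axis')[:2]: print(n,round(t['score'],2),np.round(t['uv'],1),at_z(r,t['uv'],.142))
z=W[...,2]; m=(z>.178)&(z<.195)&(abs(W[...,0]-.52)<.04)&(abs(W[...,1]-.205)<.04)
p=W[m];print(m.sum(),np.median(p,0),p.min(0),p.max(0)); 
c,rad=cv2.minEnclosingCircle(p[:,:2].astype(np.float32));print('top',c,rad)
m=(z>.150)&(z<.161)&(abs(W[...,0]-.52)<.06)&(abs(W[...,1]-.205)<.06)
p=W[m];print(m.sum(),np.median(p,0)); c,rad=cv2.minEnclosingCircle(p[:,:2].astype(np.float32));print('wheel',c,rad)
E
```

```text
8.4167 [0.5666 0.2048 0.3354] [ 0.0002  0.7074 -0.0012  0.7068]
[0.5659 0.2051 0.3356]
wrist 0.81 [312.3 148.5] [0.5228 0.1992 0.142 ]
wrist 0.31 [318.8 299.4] [0.6797 0.2048 0.142 ]
1323 [0.5219 0.2029 0.1834] [0.507  0.1873 0.1782] [0.5381 0.2185 0.1858]
top (0.5227341651916504, 0.20317697525024414) 0.01606113836169243
6932 [0.5167 0.2034 0.1539]
wheel (0.5227373838424683, 0.20297159254550934) 0.04513075202703476
```

View pics/wrist6.png

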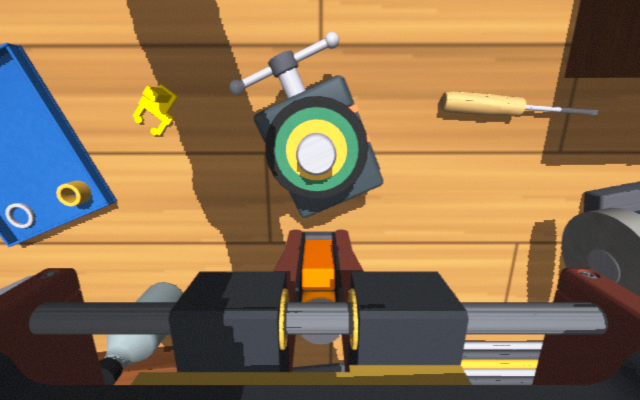

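The spindle axis is at (0.5227, 0.2031). The fitted radii of 16.1 and 45.1 mm match what was given. The face is at z 0.154 to 0.155. Going back to the approach point and then down.

Call:
{"name": "play_rows", "arguments": {"targets": "-2 -0.1 0 0 0 0 0;-3 -0.1 0 0 0 0 0;-3 0 0 0 0 0 0;-3 0 0 0 0 0 0;-1.5 0 -1 0 0 0 0;0 0 -2.5 0 0 0 0;0 0 -2 0 0 0 0;0 0 -0.5 0 0 0 0"}}

```text
time_s: 9.18
tcp_pos: [0.4387, 0.2032, 0.2743]
orientation: [-0.001, 0.708, 0.0, 0.706]
wrist_force: [0.9, -1.0, -1.4]
grip_width: 0.0158
```

Call:
{"name": "play_rows", "arguments": {"targets": "0 0 0 0 0 0 0;0 0 0 0 0 0 0;0 0 0 0 0 0 0"}}

```text
time_s: 9.43
tcp_pos: [0.4416, 0.2035, 0.2773]
orientation: [0.001, 0.707, 0.0, 0.708]
wrist_force: [-0.1, -0.1, -0.7]
grip_width: 0.0159
```

Call:
{"name": "play_rows", "arguments": {"targets": "0.5 0 -1.3 0 0 0 0;0 0 -1 0 0 0 0;0 0 -0.5 0 0 0 0;0 0 0 0 0 0 0;0 0 0 0 0 0 0;0 0 0 0 0 0 0"}}

```text
time_s: 9.93
tcp_pos: [0.4463, 0.2033, 0.2486]
orientation: [0.0, 0.707, -0.0, 0.707]
wrist_force: [0.9, -0.8, -0.9]
grip_width: 0.0158
```

```bash
python3 - <<'E'
from h import *
np.set_printoptions(precision=4,suppress=True)
s=telemetry.sense();print(s['time_s'],s['tcp_pos'],R.from_quat(s['orientation']).as_matrix().round(4),s['wrist_force'],s['moment'])
r=get_image('scene');c=r['img'][150:250,350:480];cv2.imwrite('pics/s7.png',cv2.resize(c,None,fx=6,fy=6,interpolation=cv2.INTER_CUBIC))
E
```

```text
9.9333 [0.4463 0.2033 0.2486] [[ 0.0002  0.0009  1.    ]
 [ 0.0001  1.     -0.0009]
 [-1.      0.0001  0.0002]] [ 0.9266 -0.7766 -0.9076] [-0.0192  0.0058  0.0135]
```

View pics/s7.png

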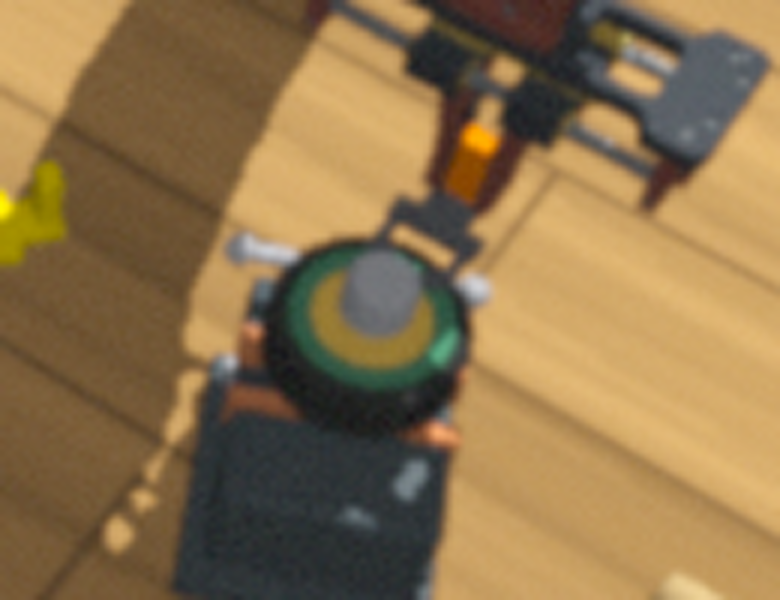

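```bash
python3 - <<'E'
from h import *
np.set_printoptions(precision=4,suppress=True)
def proj(r,P):
    T=np.linalg.inv(r['world_from_camera']);q=T[:3,:3]@np.array(P)+T[:3,3];return q[0]/q[2]*r['fx']+r['cx'],q[1]/q[2]*r['fy']+r['cy']
s=telemetry.sense();t=s['tcp_pos'];print(t)
for n,(u,v) in (('scene',(415,195)),('top',(245,230))):
    r=get_image(n);u0,v0=u-40,v-40
    c=cv2.resize(r['img'][v0:v0+80,u0:u0+80],None,fx=7,fy=7,interpolation=cv2.INTER_CUBIC)
    c0=c.copy()
    for P,col in [((t[0]+.048,t[1]+.012,t[2]-.082),(0,0,255)),((t[0]+.048,t[1]-.012,t[2]-.082),(0,0,255)),((t[0],t[1],t[2]-.046),(255,0,0)),((.5227,.2031,.185),(255,0,255))]:
        a=proj(r,P);cv2.circle(c,(int((a[0]-u0+.5)*7),int((a[1]-v0+.5)*7)),3,col,-1)
    cv2.imwrite(f'pics/p8{n}.png',c); 
a=cv2.imread('pics/p8scene.png');b=cv2.imread('pics/p8top.png');cv2.imwrite('pics/p8.png',cv2.resize(np.hstack([a,b]),(800,400)))
E
```

```text
[0.4463 0.2033 0.2486]
```

View pics/p8.png

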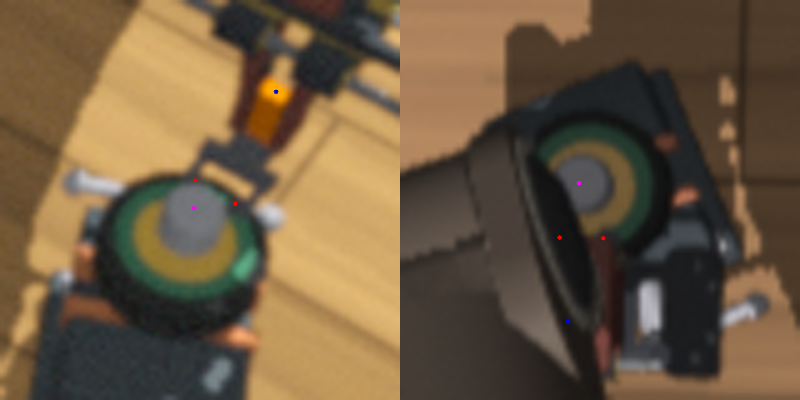

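The projected nose and tab points fall on the clip in the scene view, which confirms the geometry. Next I'll feel downward for the face.

Call:
{"name": "play_rows", "arguments": {"targets": "0 0 -0.2 0 0 0 0;0 0 -0.1 0 0 0 0;0 0 0 0 0 0 0;0 0 0 0 0 0 0"}}

```text
time_s: 10.42
tcp_pos: [0.4461, 0.2032, 0.2451]
orientation: [0.0, 0.707, -0.0, 0.707]
wrist_force: [-0.8, -0.3, -0.6]
grip_width: 0.0159
```

Call:
{"name": "play_rows", "arguments": {"targets": "0 0 -0.1 0 0 0 0;0 0 0 0 0 0 0;0 0 0 0 0 0 0"}}

```text
time_s: 10.67
tcp_pos: [0.4462, 0.2032, 0.2441]
orientation: [0.0, 0.707, -0.0, 0.707]
wrist_force: [-0.5, -0.6, -1.6]
grip_width: 0.0156
```

Call:
{"name": "play_rows", "arguments": {"targets": "0 0 -0.07 0 0 0 0;0 0 0 0 0 0 0;0 0 0 0 0 0 0"}}

```text
time_s: 10.92
tcp_pos: [0.4461, 0.2033, 0.2435]
orientation: [0.0, 0.707, -0.0, 0.707]
wrist_force: [0.1, 0.3, -0.5]
grip_width: 0.0153
```

Call:
{"name": "play_rows", "arguments": {"targets": "0 0 -0.07 0 0 0 0;0 0 0 0 0 0 0;0 0 0 0 0 0 0"}}

```text
time_s: 11.17
tcp_pos: [0.4464, 0.2034, 0.243]
orientation: [0.0, 0.707, -0.0, 0.707]
wrist_force: [-0.6, -1.1, 3.2]
grip_width: 0.016
```

Call:
{"name": "play_rows", "arguments": {"targets": "0 0 -0.07 0 0 0 0;0 0 0 0 0 0 0;0 0 0 0 0 0 0"}}

```text
time_s: 11.42
tcp_pos: [0.4468, 0.2035, 0.2429]
orientation: [0.001, 0.707, 0.0, 0.708]
wrist_force: [0.5, -2.2, 7.1]
grip_width: 0.0154
```

```bash
python3 -c "
from h import *
s=telemetry.sense();print(s['tcp_pos'],s['wrist_force'],s['moment'])"
```

```text
[0.44679962 0.20353502 0.2428874 ] [ 0.48167387 -2.19688814  7.07492271] [-0.04206592 -0.01358992  0.02738694]
```

The face is found: contact at TCP z 0.243. I'll lift 0.6 mm clear and advance.

Call:
{"name": "play_rows", "arguments": {"targets": "0 -0.02 0.16 0 0 0 0;0 0 0 0 0 0 0;0.5 0 0 0 0 0 0;0.5 0 0 0 0 0 0;0.5 0 0 0 0 0 0;0 0 0 0 0 0 0;0 0 0 0 0 0 0"}}

```text
time_s: 12.0
tcp_pos: [0.4615, 0.2028, 0.2434]
orientation: [0.0, 0.707, -0.001, 0.707]
wrist_force: [0.4, 0.0, -0.2]
grip_width: 0.0155
```

Call:
{"name": "play_rows", "arguments": {"targets": "0.3 0 0 0 0 0 0;0.2 0 0 0 0 0 0;0 0 0 0 0 0 0;0 0 0 0 0 0 0"}}

```text
time_s: 12.33
tcp_pos: [0.4659, 0.203, 0.2435]
orientation: [0.0, 0.707, -0.0, 0.707]
wrist_force: [-0.4, 1.1, -0.8]
grip_width: 0.0157
```

Call:
{"name": "play_rows", "arguments": {"targets": "0.2 0 0 0 0 0 0;0 0 0 0 0 0 0;0 0 0 0 0 0 0"}}

```text
time_s: 12.58
tcp_pos: [0.4674, 0.203, 0.2434]
orientation: [-0.0, 0.708, -0.0, 0.706]
wrist_force: [-4.2, -0.4, -0.9]
grip_width: 0.016
```

```bash
python3 -c "
from h import *
s=telemetry.sense();print(s['tcp_pos'],s['wrist_force'],s['moment'])"
```

```text
[0.46738869 0.20302789 0.24335707] [-4.19682724 -0.44465832 -0.9080731 ] [ 0.07026445  1.20279401 -0.00540495]
```

Call:
{"name": "play_rows", "arguments": {"targets": "0.2 0 0 0 0 0 0;0 0 0 0 0 0 0;0 0 0 0 0 0 0"}}

```text
time_s: 12.83
tcp_pos: [0.4695, 0.203, 0.2434]
orientation: [0.0, 0.708, -0.0, 0.707]
wrist_force: [-4.3, 0.6, -1.3]
grip_width: 0.0159
```

Call:
{"name": "play_rows", "arguments": {"targets": "0.15 0 0 0 0 0 0;0 0 0 0 0 0 0;0 0 0 0 0 0 0"}}

```text
time_s: 13.08
tcp_pos: [0.4712, 0.203, 0.2434]
orientation: [0.0, 0.707, -0.0, 0.707]
wrist_force: [-4.5, -0.2, -3.0]
grip_width: 0.0159
```

Call:
{"name": "play_rows", "arguments": {"targets": "0.15 0 0 0 0 0 0;0 0 0 0 0 0 0;0 0 0 0 0 0 0"}}

```text
time_s: 13.33
tcp_pos: [0.4739, 0.203, 0.2439]
orientation: [0.0, 0.707, -0.0, 0.708]
wrist_force: [-2.0, -0.2, -1.6]
grip_width: 0.0155
```

Call:
{"name": "play_rows", "arguments": {"targets": "0.15 0 0 0 0 0 0;0 0 0 0 0 0 0;0 0 0 0 0 0 0"}}

```text
time_s: 13.58
tcp_pos: [0.4763, 0.203, 0.2443]
orientation: [0.001, 0.706, -0.0, 0.708]
wrist_force: [2.7, 0.6, -1.9]
grip_width: 0.0155
```

Call:
{"name": "play_rows", "arguments": {"targets": "0.2 0 0 0 0 0 0;0 0 0 0 0 0 0;0 0 0 0 0 0 0"}}

```text
time_s: 13.83
tcp_pos: [0.4781, 0.2031, 0.2443]
orientation: [0.001, 0.706, -0.0, 0.708]
wrist_force: [6.6, 0.0, -0.4]
grip_width: 0.0159
```

Call:
{"name": "play_rows", "arguments": {"targets": "0.2 0 0 0 0 0 0;0 0 0 0 0 0 0;0 0 0 0 0 0 0"}}

```text
time_s: 14.08
tcp_pos: [0.4793, 0.2031, 0.2439]
orientation: [0.0, 0.707, -0.0, 0.708]
wrist_force: [5.8, 0.5, 0.0]
grip_width: 0.0158
```

The force has turned from a push of up to 4.5 N into a pull, so the noses are past the middle. Continuing to the hard stop.

Call:
{"name": "play_rows", "arguments": {"targets": "0.15 0 0 0 0 0 0;0 0 0 0 0 0 0;0 0 0 0 0 0 0"}}

```text
time_s: 14.33
tcp_pos: [0.4802, 0.203, 0.2436]
orientation: [0.0, 0.707, -0.0, 0.707]
wrist_force: [3.1, 0.4, -0.4]
grip_width: 0.0155
```

Call:
{"name": "play_rows", "arguments": {"targets": "0.1 0 0 0 0 0 0;0 0 0 0 0 0 0;0 0 0 0 0 0 0"}}

```text
time_s: 14.58
tcp_pos: [0.4809, 0.2031, 0.2435]
orientation: [0.0, 0.707, -0.0, 0.707]
wrist_force: [2.0, 0.7, -0.9]
grip_width: 0.0158
```

Call:
{"name": "play_rows", "arguments": {"targets": "0.1 0 0 0 0 0 0;0 0 0 0 0 0 0;0 0 0 0 0 0 0"}}

```text
time_s: 14.83
tcp_pos: [0.4817, 0.203, 0.2434]
orientation: [0.0, 0.708, -0.0, 0.707]
wrist_force: [0.6, 0.8, -0.1]
grip_width: 0.016
```

Call:
{"name": "play_rows", "arguments": {"targets": "0.1 0 0 0 0 0 0;0 0 0 0 0 0 0;0 0 0 0 0 0 0"}}

```text
time_s: 15.08
tcp_pos: [0.4823, 0.203, 0.2433]
orientation: [0.0, 0.708, -0.0, 0.706]
wrist_force: [-4.5, 0.8, 0.0]
grip_width: 0.0158
```

Call:
{"name": "play_rows", "arguments": {"targets": "0.1 0 0 0 0 0 0;0 0 0 0 0 0 0;0 0 0 0 0 0 0"}}

```text
time_s: 15.33
tcp_pos: [0.4825, 0.2031, 0.2433]
orientation: [-0.0, 0.709, -0.0, 0.706]
wrist_force: [-8.0, -0.4, 3.2]
grip_width: 0.0156
```

The hard stop comes at TCP x 0.4825, against 0.4827 predicted. I'll press once more to be sure, ease off and release.

Call:
{"name": "play_rows", "arguments": {"targets": "0.15 0 0 0 0 0 0;0 0 0 0 0 0 0;0 0 0 0 0 0 0"}}

```text
time_s: 15.58
tcp_pos: [0.4829, 0.2031, 0.2433]
orientation: [-0.0, 0.709, -0.0, 0.705]
wrist_force: [-13.5, -0.9, 9.1]
grip_width: 0.0158
```

Call:
{"name": "play_rows", "arguments": {"targets": "-0.3 0 -0.02 0 0 0 0;0 0 0 0 0 0 0;0 0 0 0 0 0 0"}}

```text
time_s: 15.83
tcp_pos: [0.4822, 0.2031, 0.2434]
orientation: [0.0, 0.707, -0.0, 0.707]
wrist_force: [-4.1, -0.6, -0.1]
grip_width: 0.0158
```

Call:
{"name": "play_rows", "arguments": {"targets": "0 0 0 0 0 0 45;0 0 0 0 0 0 45;0 0 0 0 0 0 45;0 0 0 0 0 0 45;0 0 1 0 0 0 45;0 0 2.5 0 0 0 45;0 0 3 0 0 0 45;0 0 3 0 0 0 45"}}

```text
time_s: 16.5
tcp_pos: [0.4826, 0.2026, 0.3401]
orientation: [0.0, 0.707, -0.001, 0.707]
wrist_force: [1.4, 0.1, -0.0]
grip_width: 0.0395
```

Call:
{"name": "play_rows", "arguments": {"targets": "2 0 2 0 0 0 45;3 0 0 0 0 0 45;3 0 0 0 0 0 45;3 0 0 0 0 0 45;0 0 0 0 0 0 45;0 0 0 0 0 0 45"}}

```text
time_s: 17.0
tcp_pos: [0.5936, 0.2024, 0.3583]
orientation: [0.0, 0.707, -0.001, 0.707]
wrist_force: [-0.4, 0.2, -0.3]
grip_width: 0.0396
```

```bash
python3 - <<'E'
from h import *
np.set_printoptions(precision=4,suppress=True)
s=telemetry.sense();print(s['time_s'],s['tcp_pos'],s['wrist_force'],s['grip_width'])
r=get_image('wrist');W=cloud(r);c=r['img'][60:260,200:440];cv2.imwrite('pics/w9.png',cv2.resize(c,None,fx=3,fy=3))
z=W[...,2];im=r['img'].astype(int)
m=(z>.175)&(z<.20)&(abs(W[...,0]-.52)<.03)&(abs(W[...,1]-.205)<.03)
print('spindle',cv2.minEnclosingCircle(W[m][:,:2].astype(np.float32)))
o=(im[...,2]>150)&(im[...,0]<90)&(z>.185)&(z<.205)&(abs(W[...,0]-.48)<.03)&(abs(W[...,1]-.205)<.03)
p=W[o];print('tab',o.sum(),np.median(p,0),p.min(0),p.max(0))
r=get_image('scene');c=r['img'][150:250,350:480];cv2.imwrite('pics/s9.png',cv2.resize(c,None,fx=6,fy=6,interpolation=cv2.INTER_CUBIC))
E
```

```text
17.0 [0.5936 0.2024 0.3583] [-0.4496  0.1592 -0.3014] 0.039589602839203125
spindle ((0.5228167772293091, 0.20312343537807465), 0.016058117151260376)
tab 354 [0.4831 0.203  0.1955] [0.4774 0.1955 0.193 ] [0.4887 0.2104 0.1977]
```

View pics/w9.png

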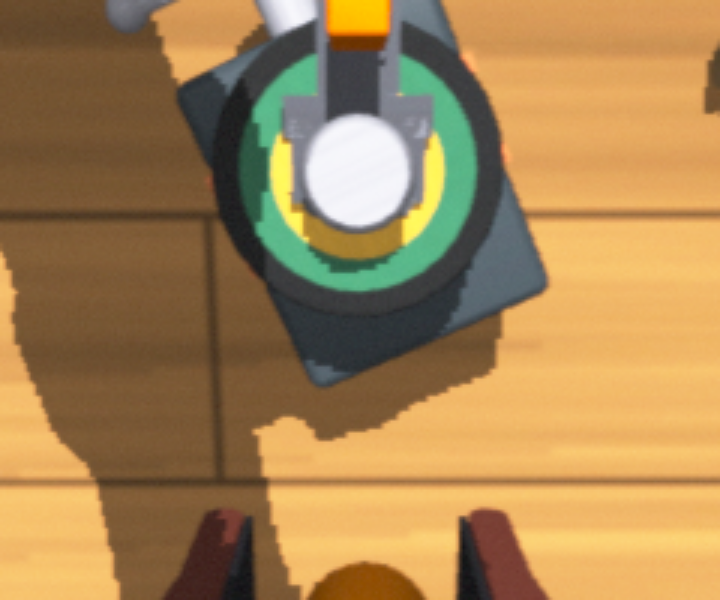

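View pics/s9.png

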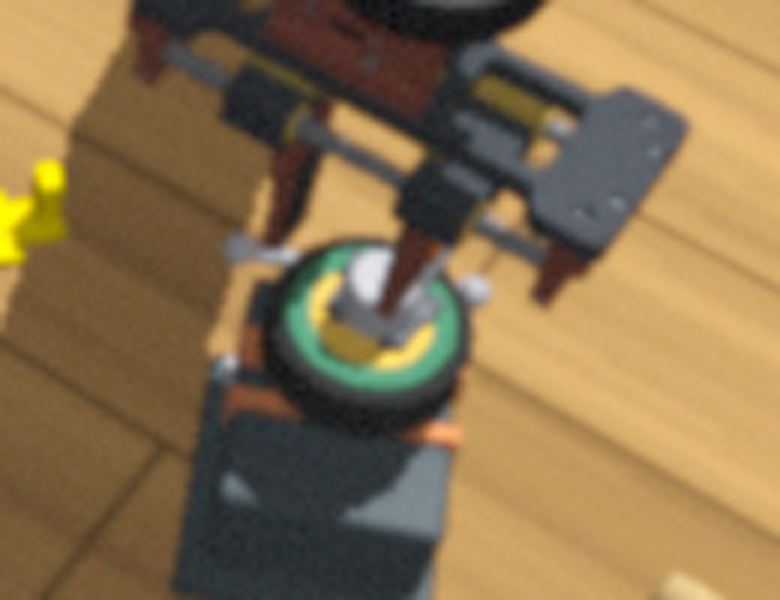

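The wrist view shows the clip flat around the spindle, with the spindle top at about (358,170) and the arms on both sides. The tab is 39.7 mm from the axis (40 expected) and lined up with it in y to 0.1 mm. The gripper is clear.

```bash
python3 -c "
from plant import env
print(env.hand_in())"
```

```text
the job is handed in; nothing more can be done
None
```

The clip is snapped home around the spindle and released. I handed the job in at about 17 s, with the gripper open and clear of everything.

- **Pick-up:** I took the dark clip from the blue tray by its orange tab and left the yellow look-alike alone.
- **Finding the groove:** I felt for the wheel face, with contact of at most about 7 N, then lifted 0.6 mm. I pushed the clip in along +x, open end first.
- **Pressing home:** The push measured at most about 4.5 N between steps, below the 6 to 12 N expected. It turned to a pull of about 6.6 N past the middle, then hit a hard stop at TCP x 0.4825 (0.4827 predicted). A last press read 13.5 N, under the 25 N limit.
- **Last checks after letting go:** The tab centre is 39.7 mm behind the spindle axis (40 expected) and in line with it to 0.1 mm. The tab height fits a clip lying flat on the wheel, after allowing for the wrist camera reading about 1.5 mm low. No check failed, but I took no last pictures of the bystander parts. The arm felt no contact with any of them.

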